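# Set a wheel bearing: balls in, nut home, back off a quarter turn

## Task

Pour all seven bearing balls from the metal cup into the dished hub so that they lie around its spindle, and stand the empty cup upright on the bench again. Then screw the knurled nut on the spindle down clockwise until it bottoms out, back it off a quarter turn, and finish while still gripping the nut there, as if for a mate to fit the lock pin. Do not knock or shift the other things on the bench.

Things in the scene. Friction and masses are not known exactly. Their poses are not given: they have to be found in the camera images.
- cup_center (a point): plain metal cup, open at the top, standing upright on the bench with the seven balls in it: 52 mm high, outside 57 mm across at the foot, 60 mm at the rim, walls 3 mm, empty mass 0.10 to 0.20 kg. The point is on its axis half-way up (outside width there 58.5 mm); z points to its mouth
- hub: dark steel wheel hub bolted to the bench, cannot be moved; origin at the centre of its underside, on the spindle axis, z up. A dished cup, open upward: rim 150 mm across at 58 mm above the bench, sloping in to a well 80 mm across below 30 mm height, flat floor at 12 mm; foot plate 140 x 70 x 8 mm. An upright spindle stands in the middle: 32 mm thick up to a shoulder at 75 mm height, above it a 20 mm threaded stub up to 118 mm height that runs through the nut
- hub_race (a point): centre of the well's floor on the spindle axis, 12 mm above the bench; the balls come to lie in a ring around the spindle here, their centres 23 to 33 mm from the axis and 7 mm or a little more above this floor
- nut_grip (a point): knurled round steel adjusting nut, already started on the spindle's thread: 40 mm across, 30 mm high with a bevelled top (upper 6 mm), a dark slot on one side of the bevel. The point is on its axis 13 mm above its underside, so 88 mm above the bench when the nut is bottomed; x points to the slot, z up. Fingers come down from above on any two opposite sides; the stub stands up to 13 mm above the nut's top. The nut never leaves the thread
- nut (a joint): rotation of the nut on its right-hand thread, rad: 0 = bottomed on the shoulder (hard stop), growing as it is unscrewed (anticlockwise from above); it starts 1.9 to 3.3 rad up. 4 mm rise per full turn; turning takes about 0.12 N m either way and it stays where it is left
- ball0_center (a point): centre of a loose steel bearing ball, 14 mm across, 11 g; the seven are alike and start in the cup
- ball1_center (a point): centre of another of the seven balls
- ball2_center (a point): centre of another of the seven balls
- ball3_center (a point): centre of another of the seven balls
- ball4_center (a point): centre of another of the seven balls
- ball5_center (a point): centre of another of the seven balls
- ball6_center (a point): centre of another of the seven balls
- wrench_grip (a point): steel spanner lying on the bench between the hub and the cup, about 170 mm long, under 25 mm high; the point is on its handle
- bearing_ring: steel bearing ring lying flat near the far edge, 72 mm across, 18 mm high; origin at the centre of its underside
- grease_tin: closed grey tin, 72 mm across, 60 mm high, far left; origin at the centre of its underside
- screwdriver_grip (a point): wood-handled screwdriver lying across the far right, 200 mm long, 26 mm high; the point is on its handle
- carton: small closed carton 70 x 100 x 45 mm, near left; origin at the centre of its underside
Not all that is in view belongs to the job. What is shaped like the hub but green is not meant.

How it is judged:
By the outcome, as a careful person would: the job done as asked, in the order asked, and still so for the second after the job is handed in, while the arm keeps its last pose, push and grip.
It also fails if it takes over 72 s, if anything falls off the work surface, if the arm or the gripper's body presses on something with over 40 N, if the wrist force passes 120 N, or if a joint passes its speed limit or range.

## Robot

A 6-joint arm with a two-finger parallel gripper is mounted at the origin on the work surface. World frame = base frame: x ahead of the robot, y to its left, z up, the work surface at z = 0. Lengths are in m, angles in rad, forces in N, time in s.
With the tool pointing down it reaches from about 0.35 to 0.725 m from the base axis. Payload 4.3 kg.
Tool frame: the origin (TCP) lies on the centre line of the jaws, within the pads' length; the fingertips stand 14 mm ahead of it and the grasp point (between the pads) lies 5 mm behind it; z points along the fingers, y is the direction in which the jaws open and shut (so a half turn about z gives the same grasp; the last joint's range is limited). The gripper opens to 85 mm and grips with 20 to 120 N. Pads are 22 mm wide; open, the fingers measure 114 mm over their backs; the gripper's body (76 mm by 85 mm) begins 54 mm behind the grasp point. The pads swing forward as they close: fully open they stand 13 mm farther back than shut.
Start: joints at [-1.296, 0.377, 0.081, 1.274, 0, 1.46], TCP at [0.216, -0.533, 0.245] pointing down, gripper open.
Joint ranges: [-2.72, 2.72], [-0.84, 1.66], [-1.02, 1.22], [-1.77, 2.12], [-1.37, 1.28], [-3.14, 3.14]. Speed limits (rad/s): [2.57, 2.57, 3.14, 3.14, 3.14, 3.14].

## Interface

Orientations are given as a unit quaternion [x, y, z, w].
In Python, from workcell import arm gives the robot as it stands. Calls block until the motion is done:
- arm.move_pose(position, orientation): joint-space move of the TCP to a pose.
- arm.movel(position, attitude=None, speed=0.15): straight line of the TCP; attitude=None keeps the orientation; speed is the mean speed in m/s.
- arm.movej(angles): joint-space move.
- arm.ungrasp() and arm.grasp(strength=None): open the fingers fully, or close them until they stop; strength is the grip in N (None keeps the last).
- arm.wait(seconds).
- arm.solve_ik(position, orientation): joint angles nearest the present ones, or None.
- arm.sense(): the state.
- arm.camera(name): name is "scene" or "top" or "wrist"; returns (picture, depth): 384x512x3 uint8, red, green, blue; 384x512 float32, m along the optical axis (not along the pixel's ray), 0 where there is no reading.
- arm.camera_info(name): a dict with "fov_y" (degrees; the focal length in pixels is half the picture's height over the tangent of half this angle, whatever the lens; pixels are square), "cx", "cy" (the principal point, pixels), "dist_coeffs" ([k1, k2, p1, p2, k3] as OpenCV has them; the pictures are not rectified), "cam_to_world" (4x4, takes a point from camera to world coordinates). Camera axes: x right, y down, z forward; pixel columns grow to the right and rows downward; lengths in m; the calibration is good to about 2 mm. A picture is of the moment at which its call begins: read the wrist's pose just before it. camera_info takes no time and is no camera call; for the wrist camera it gives the pose at the moment of the call.
A pose or a line that the arm cannot do raises arm.Unreachable and nothing moves.
- arm.job_done(): hands the job in, once; it reports no verdict.
The state is a dict: "time": time; "q": joint angles; "joint_vel": joint speeds; "joint_efforts": joint torques, N m; "ee_pos": TCP position; "ee_rot": TCP orientation; "ft_force": force on the tool from outside, world axes, zero at the start; "torque": the same for the moment, N m; "width": finger opening in m.
Only numpy, scipy, OpenCV 4.12 (cv2) and the standard library are available. Lean on these libraries where they do the work, as an engineer would, in place of code of your own. Each camera call takes 0.05 s, during which the arm holds its last target.

## Working session

There is one attempt and no reset: what is moved stays moved. The work goes in short steps, each a Python script; the robot and the scene stay as the last script left them, time stands still between calls to the robot, and variables do not carry over. Pictures are saved under pics/ and viewed, and the job is handed in when it is done.

```bash
ls; mkdir -p pics; python3 - <<'E'
from workcell import arm
import cv2,numpy as np
for n in ["scene","top","wrist"]:
    p,d=arm.camera(n); cv2.imwrite(f"pics/{n}0.png",p[:,:,::-1]); np.savez(f"pics/{n}0.npz",p=p,d=d)
    i=arm.camera_info(n); print(n,i["fov_y"],i["cx"],i["cy"],i["dist_coeffs"]); print(np.round(i["cam_to_world"],4).tolist())
s=arm.sense(); print(s)
E
```

```text
pics
scene 50.33746704495599 256.86260235399726 188.43494892324114 [-0.00778925  0.          0.          0.          0.        ]
[[0.696, 0.4427, -0.5654, 1.1935], [0.7181, -0.4268, 0.5497, -0.5697], [0.002, -0.7886, -0.6149, 0.8288], [0.0, 0.0, 0.0, 1.0]]
top 46.05966360048878 255.932414558904 186.0775260068809 [0.03026002 0.         0.         0.         0.        ]
[[-0.0229, -0.9973, 0.0691, 0.4434], [-0.9996, 0.0219, -0.0154, 0.0795], [0.0138, -0.0694, -0.9975, 1.1544], [0.0, 0.0, 0.0, 1.0]]
wrist 70.27561485295351 257.8582363386465 189.20005662444814 [0.02203346 0.         0.         0.         0.        ]
[[0.3751, -0.8924, -0.2509, 0.282], [-0.927, -0.3613, -0.1008, -0.5058], [-0.0007, 0.2704, -0.9627, 0.3723], [0.0, 0.0, 0.0, 1.0]]
{'time': 0.15, 'q': array([-1.29629800e+00,  3.77902716e-01,  7.99549506e-02,  1.27441370e+00,
       -5.76061186e-06,  1.46049173e+00]), 'joint_vel': array([ 0.00054148, -0.00196382,  0.00457475, -0.00252473,  0.0008587 ,
       -0.00129783]), 'joint_efforts': array([ 4.91658811e-04, -4.64035571e+01,  2.70170367e+01,  1.39797223e-02,
       -1.46761899e-04,  1.36334685e-05]), 'ee_pos': array([ 0.21571332, -0.53249035,  0.24457983]), 'ee_rot': array([ 9.81547565e-01,  1.91216539e-01, -6.70448482e-05, -7.79696175e-04]), 'ft_force': array([0.39008899, 0.29688653, 0.01194152]), 'torque': array([ 0.01493627, -0.02998042, -0.01526342]), 'width': 0.08536984728886451}
```

View pics/scene0.png

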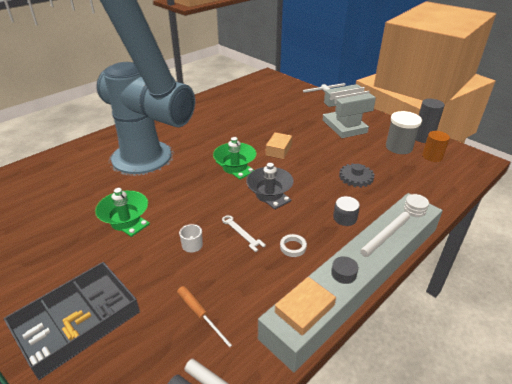

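View pics/top0.png

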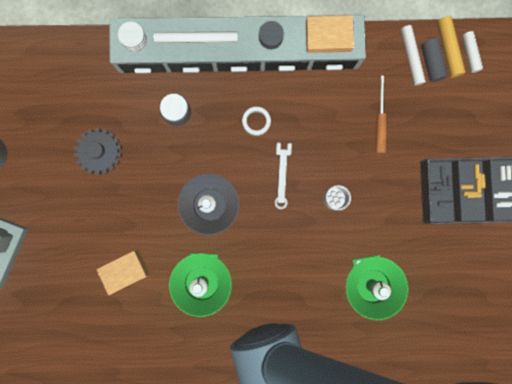

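View pics/wrist0.png

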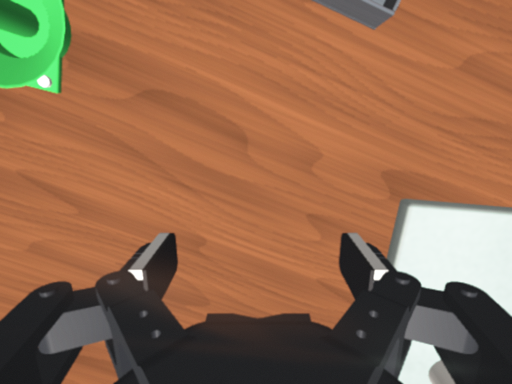

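The scene view shows the dark hub at about (270,187), the cup at (191,238) and the spanner between them. In the top view the hub is at (208,204), the cup with balls at (337,198), and the two green decoys sit nearer the robot. I'll measure these next.

```bash
cat > h.py <<'E'
import numpy as np,cv2
from scipy.spatial.transform import Rotation as R
def cam(info):
    f=192/np.tan(np.radians(info["fov_y"])/2)
    return np.array([[f,0,info["cx"]],[0,f,info["cy"]],[0,0,1]]),np.array(info["dist_coeffs"],float),np.array(info["cam_to_world"])
def ray(info,uv):
    K,D,T=cam(info)
    n=cv2.undistortPoints(np.asarray(uv,float).reshape(-1,1,2),K,D).reshape(-1,2)
    d=np.c_[n,np.ones(len(n))]@T[:3,:3].T
    return T[:3,3],d
def onplane(info,uv,z):
    o,d=ray(info,uv); return o+d*((z-o[2])/d[:,2])[:,None]
def cloud(info,depth,mask=None):
    v,u=np.nonzero((depth>0)&(mask if mask is not None else True))
    o,d=ray(info,np.c_[u,v]); return o+d*depth[v,u][:,None],np.c_[u,v]
def circ(P):
    A=np.c_[2*P[:,:2],np.ones(len(P))]; s=np.linalg.lstsq(A,(P[:,:2]**2).sum(1),rcond=None)[0]
    return s[:2],np.sqrt(s[2]+s[:2]@s[:2])
E
python3 - <<'E'
from workcell import arm
from h import *
for n,boxes in dict(top=dict(hub=(170,165,246,240),cup=(318,178,358,218)),scene=dict(hub=(240,155,300,210),cup=(172,218,210,256))).items():
    z=np.load(f"pics/{n}0.npz"); i=arm.camera_info(n)
    P,uv=cloud(i,z["d"])
    for k,b in boxes.items():
        m=(uv[:,0]>b[0])&(uv[:,0]<b[2])&(uv[:,1]>b[1])&(uv[:,1]<b[3])
        Q=P[m]
        lo,hi=dict(hub=(.053,.063),cup=(.046,.057))[k]
        r=Q[(Q[:,2]>lo)&(Q[:,2]<hi)]
        c,rr=circ(r); print(n,k,len(r),c,rr,Q[:,2].max(), (r.min(0)+r.max(0))/2,np.ptp(r,axis=0))
        if k=='hub':
            t=Q[(Q[:,2]>.066)]; print(len(t)); print(np.round(t,3).tolist()[:60])
    p=z["p"][:,:,::-1]
    b=boxes["hub"];cv2.imwrite(f"pics/{n}_hub.png",cv2.resize(p[b[1]:b[3],b[0]:b[2]],None,fx=7,fy=7,interpolation=cv2.INTER_CUBIC))
    b=boxes["cup"];cv2.imwrite(f"pics/{n}_cup.png",cv2.resize(p[b[1]:b[3],b[0]:b[2]],None,fx=10,fy=10,interpolation=cv2.INTER_CUBIC))
E
```

```text
top hub 597 [0.47798495 0.18033552] 0.06981357476075904 0.12237859651591698 [0.47875997 0.17981551 0.05797804] [0.14598736 0.14597609 0.00995169]
253
[[0.498, 0.183, 0.096], [0.498, 0.178, 0.1], [0.496, 0.187, 0.102], [0.496, 0.185, 0.102], [0.496, 0.182, 0.101], [0.496, 0.18, 0.099], [0.496, 0.178, 0.1], [0.496, 0.176, 0.1], [0.496, 0.173, 0.102], [0.496, 0.171, 0.098], [0.494, 0.192, 0.102], [0.493, 0.189, 0.104], [0.493, 0.187, 0.103], [0.494, 0.185, 0.1], [0.493, 0.182, 0.103], [0.493, 0.18, 0.104], [0.493, 0.177, 0.107], [0.493, 0.175, 0.105], [0.493, 0.173, 0.103], [0.493, 0.171, 0.102], [0.493, 0.169, 0.099], [0.494, 0.167, 0.085], [0.491, 0.194, 0.102], [0.491, 0.192, 0.103], [0.491, 0.189, 0.105], [0.491, 0.187, 0.105], [0.491, 0.184, 0.107], [0.491, 0.182, 0.108], [0.491, 0.179, 0.108], [0.491, 0.178, 0.104], [0.491, 0.175, 0.103], [0.491, 0.173, 0.106], [0.491, 0.17, 0.106], [0.491, 0.169, 0.097], [0.491, 0.166, 0.103], [0.491, 0.165, 0.09], [0.489, 0.197, 0.095], [0.489, 0.194, 0.104], [0.489, 0.191, 0.106], [0.489, 0.189, 0.107], [0.489, 0.187, 0.105], [0.488, 0.183, 0.1
[... 1534 characters left out ...]
05], [0.468, 0.167, 0.103], [0.47, 0.169, 0.103], [0.474, 0.169, 0.105], [0.478, 0.169, 0.107], [0.483, 0.169, 0.109], [0.484, 0.172, 0.108], [0.488, 0.172, 0.11], [0.49, 0.174, 0.111], [0.487, 0.182, 0.106], [0.49, 0.183, 0.106], [0.49, 0.188, 0.103], [0.493, 0.189, 0.104], [0.466, 0.164, 0.099], [0.473, 0.162, 0.104], [0.473, 0.166, 0.102], [0.477, 0.166, 0.104], [0.48, 0.167, 0.106], [0.482, 0.169, 0.105], [0.485, 0.17, 0.106], [0.488, 0.172, 0.107], [0.489, 0.176, 0.105], [0.489, 0.18, 0.104], [0.49, 0.184, 0.102], [0.493, 0.185, 0.103]]
scene cup 110 [ 0.48984521 -0.1392915 ] 0.02842945819727181 0.05445752413514959 [ 0.49001184 -0.13955946  0.05030044] [0.0610645  0.06024748 0.00831416]
```

Hub axis is about (0.479, 0.180) and the cup about (0.488, -0.138). I plan a low slanted side grasp on the cup, then pour by rolling the wrist, so I'll check which grasp and pour attitudes the arm can reach.

```bash
cat >> h.py <<'E'
def att(alpha,beta,roll):
    """tool z: azimuth alpha, beta below horizontal; roll 0 = tool x up; +roll tips the up side to +left (deg)"""
    a,b=np.radians([alpha,beta])
    z=np.array([np.cos(b)*np.cos(a),np.cos(b)*np.sin(a),-np.sin(b)])
    s=np.array([-np.sin(a),np.cos(a),0]); n=np.cross(z,s)  # z x left = up
    r=np.radians(roll); x=np.cos(r)*n+np.sin(r)*s
    return R.from_matrix(np.c_[x,np.cross(z,x),z])
E
python3 - <<'E'
from workcell import arm
from h import *
cup=np.array([.488,-.138]); hub=np.array([.479,.180])
for zg,e in ((.038,20),(.038,30)):
  for al in range(-60,50,10):
    r=att(al,e,0); g=np.array([*cup,zg]); tcp=g+r.apply([0,0,.005])
    q=arm.solve_ik(tcp,r.as_quat()); q2=arm.solve_ik(tcp+[0,0,.1],r.as_quat())
    q3=arm.solve_ik(tcp-r.apply([0,0,.1]),r.as_quat())
    print(e,al,None if q is None else np.round(q,2),q2 is not None,q3 is not None)
print('pour')
for e in (20,30):
 for al in range(-40,60,20):
  for ph in (0,90,135):
    r=att(al,e,ph); r0=att(al,e,0); c=(r*r0.inv()).apply([0,0,1])
    ch=c[:2]/np.linalg.norm(c[:2]) if ph else np.array([0,1])
    g=np.array([*(hub-.06*ch),.125])
    q=arm.solve_ik(g+r.apply([0,0,.005]),r.as_quat())
    print(e,al,ph,np.round(c,2),np.round(g,3),None if q is None else np.round(q,2))
E
```

```text
20 -60 None False False
20 -50 None False False
20 -40 None False False
20 -30 None False False
20 -20 None False False
20 -10 None False False
20 0 None False False
20 10 None False False
20 20 None False False
20 30 [-1.    0.63 -0.98 -0.17  1.22  1.7 ] True True
20 40 [-1.    0.72 -0.7   0.49  1.2   1.22] True True
30 -60 None False False
30 -50 None False False
30 -40 None False False
30 -30 None False False
30 -20 None False False
30 -10 None False False
30 0 None False False
30 10 None False False
30 20 None False False
30 30 [-0.94  0.5  -0.98 -0.09  1.04  1.77] True True
30 40 [-0.95  0.58 -0.75  0.36  1.04  1.42] True True
pour
20 -40 0 [0. 0. 1.] [0.479 0.12  0.125] [ 0.67  0.42 -1.01 -0.35 -1.17 -2.1 ]
20 -40 90 [0.36 0.93 0.12] [0.457 0.124 0.125] [ 0.72  0.4  -1.   -0.23 -1.19  2.71]
20 -40 135 [ 0.01  0.86 -0.51] [0.479 0.12  0.125] [ 0.68  0.42 -1.01 -0.35 -1.17  1.83]
20 -20 0 [0. 0. 1.] [0.479 0.12  0.125] None
20 -20 90 [0.02 0.99 0.12] [0.478 0.12  0.125] None
20 -20 135 [-0.29  0.81 -0.51] [0.499 0.123 0.125] None
20 0 0 [0. 0. 1.] [0.479 0.12  0.125] None
20 0 90
[... 569 characters left out ...]
30 -40 135 [-0.17  0.94 -0.28] [0.49  0.121 0.125] [ 0.61  0.31 -0.92 -0.08 -0.99  1.86]
30 -20 0 [0. 0. 1.] [0.479 0.12  0.125] None
30 -20 90 [-0.11  0.96  0.25] [0.486 0.12  0.125] None
30 -20 135 [-0.49  0.83 -0.28] [0.509 0.128 0.125] None
30 0 0 [0. 0. 1.] [0.479 0.12  0.125] None
30 0 90 [-0.43  0.87  0.25] [0.506 0.126 0.125] None
30 0 135 [-0.74  0.61 -0.28] [0.525 0.142 0.125] None
30 20 0 [0. 0. 1.] [0.479 0.12  0.125] None
30 20 90 [-0.7   0.67  0.25] [0.523 0.139 0.125] None
30 20 135 [-0.9   0.32 -0.28] [0.536 0.16  0.125] None
30 40 0 [0. 0. 1.] [0.479 0.12  0.125] None
30 40 90 [-0.89  0.39  0.25] [0.534 0.156 0.125] None
30 40 135 [-0.96 -0.01 -0.28] [0.539 0.18  0.125] None
```

View pics/top_cup.png

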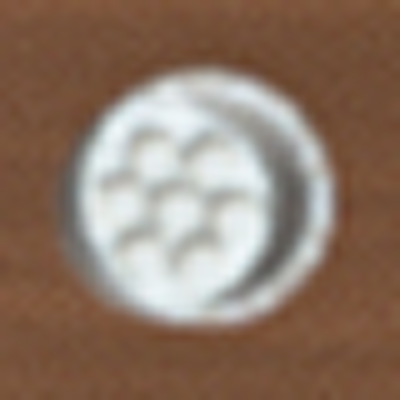

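View pics/top_hub.png

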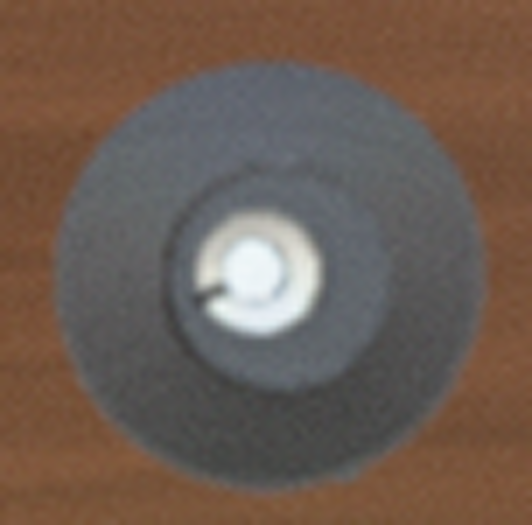

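```bash
python3 - <<'E'
from workcell import arm
from h import *
cup=np.array([.488,-.138]); hub=np.array([.479,.180])
print("grasp, rows e cols alpha; entries q6 for roll0 / roll180")
als=range(-130,101,10)
print('      ',*[f"{a:6d}" for a in als])
for roll in (0,180):
 for e in (20,30,40,50,60):
  L=[]
  for al in als:
    r=att(al,e,roll); g=np.array([*cup,.036]); tcp=g+r.apply([0,0,.005])
    q=arm.solve_ik(tcp,r.as_quat()); L.append('   .  ' if q is None else f"{q[5]:6.2f}")
  print(roll,e,*L)
print("pour, height .13, over -y side & hub-centre")
for p in ((.479,.12),(.53,.15),(.43,.15),(.479,.24)):
 print(p)
 for e in (-20,0,20,40):
  L=[]
  for al in als:
    r=att(al,e,135); g=np.array([*p,.13]); tcp=g+r.apply([0,0,.005])
    q=arm.solve_ik(tcp,r.as_quat()); L.append('   .  ' if q is None else f"{q[5]:6.2f}")
  print('    ',e,*L)
E
```

```text
grasp, rows e cols alpha; entries q6 for roll0 / roll180
         -130   -120   -110   -100    -90    -80    -70    -60    -50    -40    -30    -20    -10      0     10     20     30     40     50     60     70     80     90    100
0 20  -0.38  -0.48  -0.62  -0.83  -1.16  -1.63  -2.13    .      .      .      .      .      .      .      .      .     1.70   1.22   0.88   0.65   0.51   0.40   0.32   0.25
0 30  -0.55  -0.68  -0.85  -1.08  -1.36  -1.71  -2.06    .      .      .      .      .      .      .      .      .     1.77   1.42   1.13   0.90   0.72   0.58   0.47   0.38
0 40  -0.70  -0.85  -1.04  -1.25  -1.50  -1.78  -2.06    .      .      .      .      .      .      .      .      .     1.85   1.56   1.31   1.09   0.90   0.74   0.61   0.50
0 50  -0.84  -1.00  -1.18  -1.39  -1.61  -1.84  -2.09  -2.32    .      .      .      .      .      .      .     2.16   1.92   1.68   1.45   1.24   1.06   0.89   0.74   0.61
0 60  -0.96  -1.13  -1.31  -1.50  -1.70  -1.91  -2.13  -2.35  -2.56  -2.78    .      .      .     2.65   2.43   2.21   1.99   1.77   1.57   1.37   1.19   1.02   0.86   0.71
180
[... 3085 characters left out ...]
  -20    .      .      .      .      .      .      .      .      .      .      .      .      .      .      .      .      .      .      .      .      .      .      .      .  
     0    .      .      .      .      .      .      .    -2.36    .      .      .      .      .      .      .      .      .      .      .      .      .      .      .    -2.36
     20    .      .      .      .    -2.72  -2.82  -2.96   3.12   2.81   2.35   1.85    .      .      .      .      .      .      .      .      .    -0.40  -0.91  -1.33  -1.61
     40  -2.60  -2.69  -2.79  -2.91  -3.03   3.10   2.92   2.71   2.46   2.19   1.91   1.64    .      .      .      .      .      .      .    -0.11  -0.38  -0.67  -0.94  -1.18
```

Gripper pointing roughly +y works for both ends: grasp from the -y side, then roll at the far side of the hub with the mouth toward -x. Next I'll compute the pour geometry and check the whole path with IK.

```bash
cat >> h.py <<'E'
CUP=np.array([.4885,-.138]); HUB=np.array([.479,.180]); ZG=.034; E0=25; AL=75; AHEAD=.007
def cup_pose(al,be,ph):
    """tool attitude and cup axis for cup gripped at slant E0"""
    r=att(al,be,ph); return r,(r*att(al,E0,0).inv()).apply([0,0,1])
def lip(c,rim=.027):
    d=np.array([0,0,-1.]); d-=d@c*c; d/=np.linalg.norm(d)   # lowest direction in rim plane
    return (.052-ZG)*c+rim*d, (.052-ZG)*c-.030*d    # from grip point: lowest inner lip, highest outer lip
def tcp_of(g,r): return np.asarray(g)+r.apply([0,0,AHEAD])
E
python3 - <<'E'
from workcell import arm
from h import *
for e in (25,):
 for al in (65,75,85):
  r=att(al,E0,0); 
  for g in ([*CUP,ZG],[*CUP,.20]): print('grasp',al,arm.solve_ik(tcp_of(g,r),r.as_quat()) is not None)
  for back,up in ((.12,0),(.12,.15)):
    q=arm.solve_ik(tcp_of([*CUP,ZG],r)-r.apply([0,0,back])+[0,0,up],r.as_quat()); print('pre',None if q is None else np.round(q,2))
for al in (60,75,90):
 for be in (15,20,25):
  for ph in (60,90,110,130,145):
   r,c=cup_pose(al,be,ph); lo,hi=lip(c)
   ch=c[:2]/np.linalg.norm(c[:2]); 
   L=np.array([*(HUB-.050*np.array([-1,0])),.088]); g=L-lo
   fing=[g+s*.045*r.as_matrix()[:,1]+f*r.as_matrix()[:,2]+w*r.as_matrix()[:,0] for s in(1,-1) for f in (-.03,.02) for w in (-.011,.011)]
   f=min(fing,key=lambda p:p[2]); H=g+hi
   q=arm.solve_ik(tcp_of(g,r),r.as_quat())
   print(al,be,ph,'tilt',round(np.degrees(np.arccos(c[2]))),'chor',np.round(ch,2),'g',np.round(g,3),'upper lip r',round(np.linalg.norm(H[:2]-HUB),3),'z',round(H[2],3),'low finger z',round(f[2],3),'r',round(np.linalg.norm(f[:2]-HUB),3),None if q is None else np.round(q,1))
E
```

```text
grasp 65 True
grasp 65 True
pre [-1.07  0.93 -0.01  1.54  0.82  0.52]
pre [-1.07  0.75  0.08  1.8   0.82  0.52]
grasp 75 True
grasp 75 True
pre [-1.    1.03  0.22  1.72  0.73  0.43]
pre [-1.    0.87  0.3   1.97  0.73  0.43]
grasp 85 True
grasp 85 True
pre [-0.93  1.14  0.46  1.9   0.65  0.36]
pre None
60 15 60 tilt 57 chor [-0.99  0.17] g [0.558 0.175 0.101] upper lip r 0.081 z 0.136 low finger z 0.053 r 0.073 None
60 15 90 tilt 84 chor [-0.99  0.1 ] g [0.55  0.178 0.113] upper lip r 0.056 z 0.145 low finger z 0.064 r 0.084 None
60 15 110 tilt 101 chor [-1.  0.] g [0.542 0.18  0.118] upper lip r 0.039 z 0.144 low finger z 0.068 r 0.071 None
60 15 130 tilt 117 chor [-0.99 -0.15] g [0.533 0.181 0.12 ] upper lip r 0.025 z 0.139 low finger z 0.075 r 0.076 None
60 15 145 tilt 127 chor [-0.94 -0.33] g [0.527 0.179 0.12 ] upper lip r 0.021 z 0.133 low finger z 0.082 r 0.08 None
60 20 60 tilt 55 chor [-0.97  0.22] g [0.558 0.173 0.1  ] upper lip r 0.082 z 0.135 low finger z 0.051 r 0.07 [-0.3  0.5 -1.  -0.5  1.2  1.1]
60 20 90 tilt 82 chor [-0.99  0.11] g [0.551 0.178 0.112] upper lip r 0.05
[... 4633 characters left out ...]
 54 chor [-0.97 -0.24] g [0.559 0.187 0.099] upper lip r 0.083 z 0.134 low finger z 0.05 r 0.067 [-0.2  0.8 -0.2  1.1  1.1 -0. ]
90 25 90 tilt 80 chor [-0.92 -0.39] g [0.55  0.189 0.111] upper lip r 0.06 z 0.144 low finger z 0.062 r 0.082 [-0.2  0.7 -0.2  1.1  1.1 -0.5]
90 25 110 tilt 96 chor [-0.86 -0.52] g [0.542 0.188 0.117] upper lip r 0.045 z 0.145 low finger z 0.067 r 0.068 [-0.3  0.7 -0.2  1.1  1.1 -0.9]
90 25 130 tilt 110 chor [-0.74 -0.67] g [0.535 0.185 0.12 ] upper lip r 0.038 z 0.141 low finger z 0.073 r 0.076 [-0.3  0.7 -0.3  1.1  1.1 -1.3]
90 25 145 tilt 120 chor [-0.6 -0.8] g [0.53  0.182 0.12 ] upper lip r 0.04 z 0.138 low finger z 0.08 r 0.082 [-0.3  0.7 -0.3  1.1  1.1 -1.5]
```

```bash
python3 - <<'E'
from workcell import arm
from h import *
r=att(AL,E0,0); t=tcp_of([*CUP,ZG],r)
arm.move_pose(t-r.apply([0,0,.12])+[0,0,.15],r.as_quat()); print(arm.sense()["time"])
arm.movel(t-r.apply([0,0,.12])+[0,0,.04],speed=.2); print(arm.sense()["time"])
i=arm.camera_info("wrist"); p,d=arm.camera("wrist"); cv2.imwrite("pics/w1.png",p[:,:,::-1])
p,d2=arm.camera("scene"); cv2.imwrite("pics/s1.png",p[:,:,::-1])
P,uv=cloud(i,d); m=(np.linalg.norm(P[:,:2]-CUP,axis=1)<.045)&(P[:,2]>.047)&(P[:,2]<.056); Q=P[m]
print(len(Q),circ(Q),Q.min(0),Q.max(0)); print(arm.sense()["ee_pos"],arm.sense()["time"])
E
```

```text
1.575
2.275
662 (array([ 0.49055223, -0.13752583]), np.float64(0.028115103595261325)) [ 0.46122057 -0.16680846  0.04700681] [ 0.51991556 -0.10770595  0.0527325 ]
[ 0.46236832 -0.2376145   0.12320554] 2.375
```

View pics/w1.png

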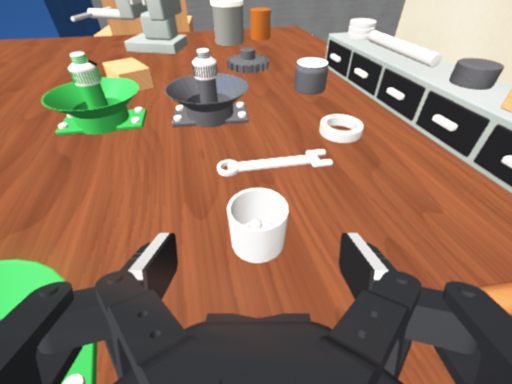

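View pics/s1.png

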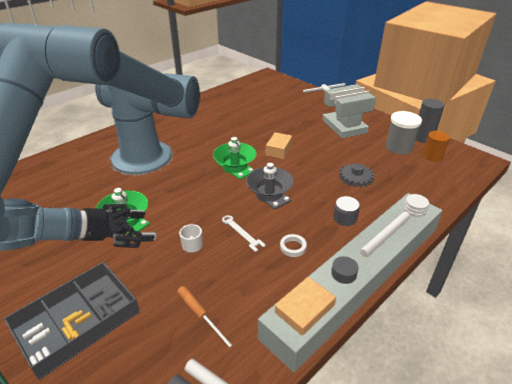

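The wrist view shows the cup at (258,225) centred between the open jaws, and the dark hub beyond it at (205,95). I'll grasp and lift.

```bash
sed -i 's/^CUP=np.array(\[.4885,-.138\])/CUP=np.array([.4897,-.1378])/' h.py; python3 - <<'E'
from workcell import arm
from h import *
r=att(AL,E0,0); t=tcp_of([*CUP,ZG],r)
arm.movel(t,r.as_quat(),speed=.1); s=arm.sense(); print(s["time"],s["ft_force"])
arm.grasp(60); s=arm.sense(); print(s["time"],s["width"],s["ft_force"])
i=arm.camera_info("wrist"); p,d=arm.camera("wrist"); cv2.imwrite("pics/w2.png",p[:,:,::-1])
arm.movel(t+[0,0,.03],speed=.1); s=arm.sense(); print(s["time"],s["width"],s["ft_force"],s["ee_pos"]-t)
p,d=arm.camera("wrist"); cv2.imwrite("pics/w3.png",p[:,:,::-1])
p,d2=arm.camera("scene"); cv2.imwrite("pics/s3.png",p[:,:,::-1])
E
```

```text
3.9417 [-0.03773802 -1.51739013 -0.19302058]
4.3167 0.05659701047509135 [-1.14942185 -1.70599616  3.38428771]
4.8167 0.05673617040415767 [-0.24336832 -0.19164838 -2.70843537] [ 0.00020991 -0.00028065  0.03044812]
```

```bash
cd pics; python3 -c "
import cv2,numpy as np
a=cv2.imread('w3.png');b=cv2.imread('s3.png')[140:332,60:316];cv2.imwrite('c3.png',np.hstack([cv2.resize(a,(400,300)),cv2.resize(b,(400,300))]))"
```

```text
(no output)
```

View pics/c3.png

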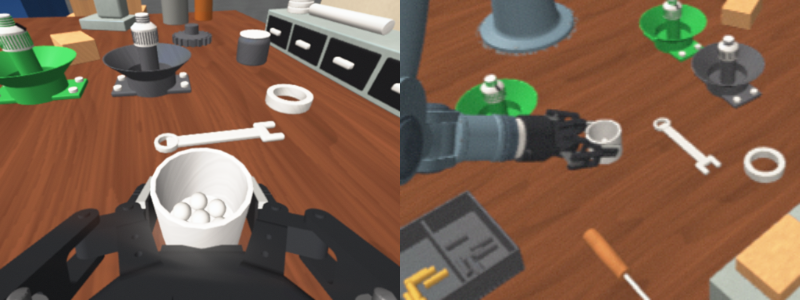

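Cup lifted cleanly with the balls in its bottom (left panel, about (195,210)). Now carry it over, pre-roll it high, descend and pour in steps with the lip held over the dish.

```bash
cat >> h.py <<'E'
LIP=np.array([.479+.047,.180+.017,.096])
def pourpose(ph,dz=0,be=20):
    r,c=cup_pose(AL,be,ph); lo,hi=lip(c); return tcp_of(LIP-lo+[0,0,dz],r),r
E
python3 - <<'E'
from workcell import arm
from h import *
r=att(AL,E0,0); T=lambda:round(arm.sense()["time"],2)
arm.movel(tcp_of([*CUP,.21],r),speed=.25); print(T())
t,rr=pourpose(70,.06); 
arm.movel([t[0],t[1]-.01,tcp_of([0,0,.21],r)[2]],r.as_quat(),speed=.25); print(T())
arm.movel(t,rr.as_quat(),speed=.1); print(T(),arm.sense()["q"].round(2))
t,rr=pourpose(75,.0); arm.movel(t,rr.as_quat(),speed=.1); print(T())
for n in("scene","wrist"):
    p,d=arm.camera(n); cv2.imwrite(f"pics/{n}4.png",p[:,:,::-1])
print(arm.sense()["width"],arm.sense()["ft_force"])
E
cd pics; python3 -c "
import cv2,numpy as np
a=cv2.imread('wrist4.png');b=cv2.imread('scene4.png')[90:282,160:416];cv2.imwrite('c4.png',np.hstack([cv2.resize(a,(400,300)),cv2.resize(b,(400,300))]))"
```

```text
5.65
7.13
8.51 [-0.26  0.47 -0.57  0.53  1.22  0.35]
9.23
0.05674116888590195 [ 0.12086046  0.38953372 -2.95092505]
```

View pics/c4.png

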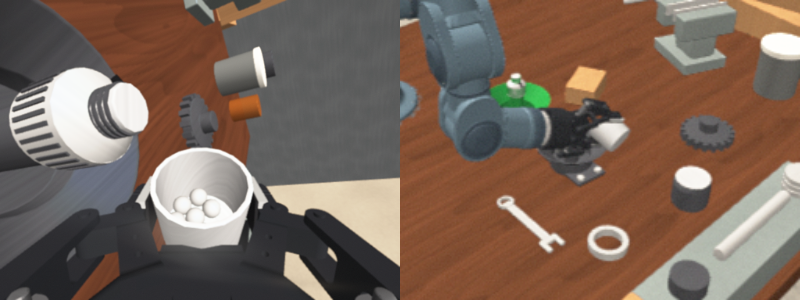

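Cup mouth is beside the nut, over the dish, with the balls still inside. Pouring slowly now.

```bash
python3 - <<'E'
from workcell import arm
from h import *
T=lambda:round(arm.sense()["time"],2)
for ph in (88,96,104,112,122,134,146):
    t,rr=pourpose(ph); t0=arm.sense()["ee_pos"]; d=np.linalg.norm(t-t0)
    arm.movel(t,rr.as_quat(),speed=max(d/.6,.004)); s=arm.sense(); print(ph,T(),s["ft_force"].round(1))
    p,_=arm.camera("wrist"); cv2.imwrite(f"pics/pour{ph}.png",p[:,:,::-1])
arm.wait(.5)
p,_=arm.camera("wrist"); cv2.imwrite(f"pics/pourend.png",p[:,:,::-1])
p,_=arm.camera("scene"); cv2.imwrite(f"pics/pourends.png",p[:,:,::-1])
E
cd pics; python3 -c "
import cv2,numpy as np
I=[cv2.resize(cv2.imread(f'pour{k}.png'),(260,195)) for k in(88,96,104,112,122,134,146,'end')]+[cv2.resize(cv2.imread('pourends.png')[90:282,160:416],(260,195))]
cv2.imwrite('c5.png',np.vstack([np.hstack(I[j:j+3]) for j in (0,3,6)]))"
```

```text
88 10.1 [-1.2  0.8 -2.7]
96 10.9 [-0.6 -0.6 -1.9]
104 11.7 [-0.5 -0.3 -1.7]
112 12.49 [-0.2  0.5 -1. ]
122 13.28 [-0.4  0.4 -1. ]
134 14.07 [ 0.5 -0.5 -2.3]
146 14.87 [-0.1  0.4 -1.4]
```

View pics/c5.png

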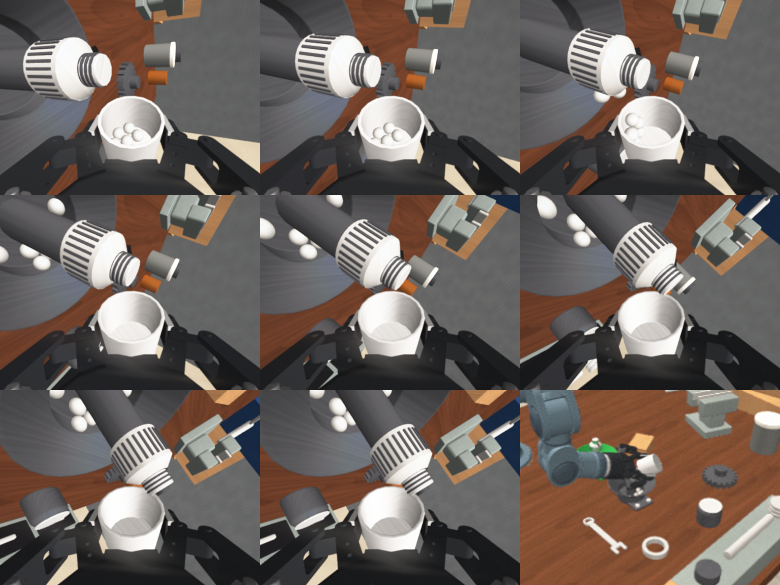

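The cup is empty and the balls are in the well. Next: roll back, return the cup to its place, and count the balls.

```bash
python3 - <<'E'
from workcell import arm
from h import *
T=lambda:round(arm.sense()["time"],2)
s=arm.sense(); arm.movel(s["ee_pos"]+[.015,0,.07],speed=.2); print(T())
r=att(AL,E0,0)
arm.movel(tcp_of([.53,.11,.20],r),r.as_quat(),speed=.1); print(T())
arm.movel(tcp_of([*CUP,.13],r),speed=.25); print(T())
arm.movel(tcp_of([*CUP,ZG+.015],r),speed=.15); print(T())
p,_=arm.camera("wrist"); cv2.imwrite(f"pics/w6.png",p[:,:,::-1])
i=arm.camera_info("top");p,d=arm.camera("top"); cv2.imwrite(f"pics/t6.png",p[165:240,170:246,::-1])
p,_=arm.camera("scene"); cv2.imwrite(f"pics/s6.png",p[:,:,::-1])
for z in (.004,.001,0.0):
    arm.movel(tcp_of([*CUP,ZG+z],r),speed=.04); s=arm.sense(); print(z,T(),s["ft_force"].round(1),s["width"])
E
cd pics; python3 -c "
import cv2,numpy as np
cv2.imwrite('c6.png',np.hstack([cv2.resize(cv2.imread('w6.png'),(400,300)),cv2.resize(cv2.imread('t6.png'),(380,300),interpolation=3)]))
b=cv2.imread('s6.png')[140:332,90:346];cv2.imwrite('c6b.png',cv2.resize(b,(768,576),interpolation=3))"
```

```text
16.02
18.73
19.92
20.61
0.004 21.18 [ 0.6  0.1 -2.1] 0.056526441572097595
0.001 21.43 [-0.2 -0.3 -2.6] 0.05660779789196603
0.0 21.68 [-0.4 -0.1  0.9] 0.05660179752685442
```

View pics/c6.png

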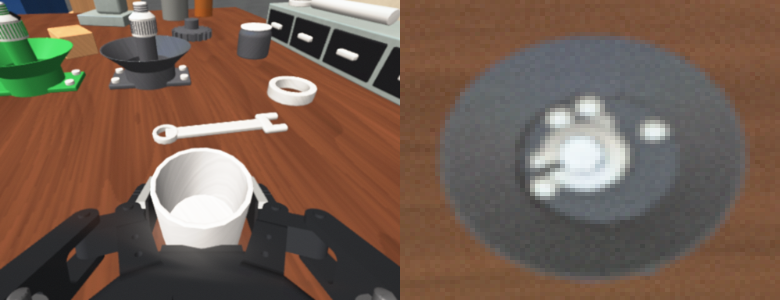

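View pics/c6b.png

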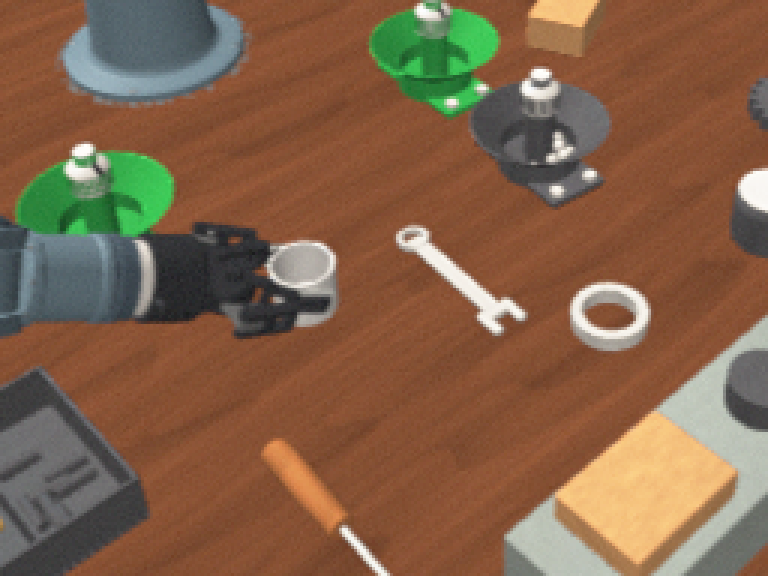

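Weight dropped from -2.6 to about 0 N at the expected height, so the cup is standing. I'll release it, retreat and look straight down at the hub.

```bash
cat >> h.py <<'E'
def down(az):
    """tool down, tool x at azimuth az (rad)"""
    x=np.array([np.cos(az),np.sin(az),0]); z=np.array([0,0,-1.]); return R.from_matrix(np.c_[x,np.cross(z,x),z])
E
python3 - <<'E'
from workcell import arm
from h import *
T=lambda:round(arm.sense()["time"],2)
r=att(AL,E0,0); t=tcp_of([*CUP,ZG],r)
arm.ungrasp(); print(T(),arm.sense()["width"])
arm.movel(t-r.apply([0,0,.11]),speed=.15); print(T())
p,_=arm.camera("wrist"); cv2.imwrite(f"pics/w7.png",p[:,:,::-1])
arm.movel(t-r.apply([0,0,.11])+[0,0,.15],speed=.3); print(T(),arm.sense()["q"].round(2))
for az in np.radians(range(-180,180,30)):
    q=arm.solve_ik([*HUB,.2],down(az).as_quat()); print(np.degrees(az).round(),None if q is None else q.round(2))
E
```

```text
22.08 0.08540760738435374
22.97
23.67 [-0.99  0.86  0.28  1.94  0.74  0.44]
-180.0 [ 0.24  0.27 -0.19  1.11  0.    0.24]
-150.0 [ 0.24  0.27 -0.19  1.11  0.   -0.29]
-120.0 [ 0.24  0.27 -0.19  1.11  0.   -0.81]
-90.0 [ 0.24  0.27 -0.19  1.11  0.   -1.34]
-60.0 [ 0.24  0.27 -0.19  1.11  0.   -1.86]
-30.0 [ 0.24  0.27 -0.19  1.11  0.   -2.38]
0.0 [ 0.24  0.27 -0.19  1.11  0.   -2.91]
30.0 [ 0.24  0.27 -0.19  1.11  0.    2.85]
60.0 [ 0.24  0.27 -0.19  1.11  0.    2.33]
90.0 [ 0.24  0.27 -0.19  1.11  0.    1.81]
120.0 [ 0.24  0.27 -0.19  1.11  0.    1.28]
150.0 [ 0.24  0.27 -0.19  1.11  0.    0.76]
```

View pics/w7.png

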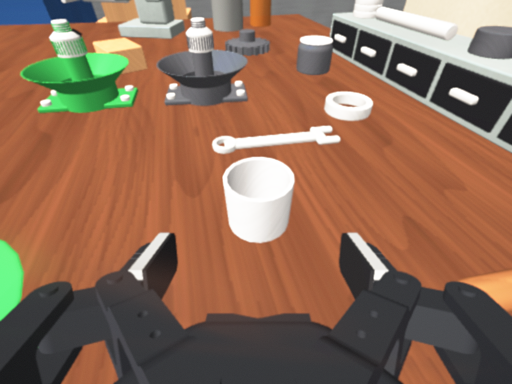

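```bash
python3 - <<'E'
from workcell import arm
from h import *
T=lambda:round(arm.sense()["time"],2)
r=down(np.radians(-60))
arm.move_pose([*HUB,.23],r.as_quat()); s=arm.sense(); print(T(),s["q"].round(2),s["ft_force"],s["torque"])
i=arm.camera_info("wrist");p,d=arm.camera("wrist"); cv2.imwrite("pics/w8.png",p[:,:,::-1])
P,uv=cloud(i,d)
m=(P[:,2]>.111)&(P[:,2]<.124)&(np.linalg.norm(P[:,:2]-HUB,axis=1)<.03); print('stub',P[m].mean(0),circ(P[m]),np.median(P[m][:,2]),(P[m].min(0)+P[m].max(0))/2)
m=(P[:,2]>.052)&(P[:,2]<.062)&(np.linalg.norm(P[:,:2]-HUB,axis=1)<.09)&(np.linalg.norm(P[:,:2]-HUB,axis=1)>.06); print('rim',m.sum(),circ(P[m]))
E
```

```text
25.65 [ 0.23  0.25 -0.13  1.19 -0.   -1.86] [-0.39042079 -0.15344857 -0.97380941] [0.03248477 0.05489543 0.02703684]
stub [0.48260279 0.18032837 0.11655034] (array([0.48243148, 0.18060124]), np.float64(0.007684257497361135)) 0.11682282760159245 [0.48226773 0.18107206 0.1149408 ]
rim 3143 (array([0.48218712, 0.18124315]), np.float64(0.06985952727645446))
```

View pics/w8.png

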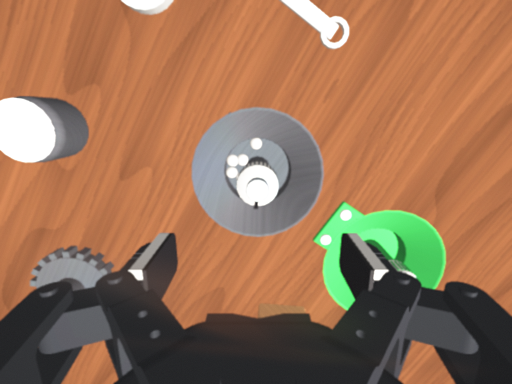

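The wrist view shows four balls in the well, at (257,144), (233,160), (243,160) and (232,173). The rest may be hidden by the nut at (258,187), whose slot is at (257,205). I'll descend, grip, and begin turning clockwise while watching the torque. The camera rotates with the tool, so it will see the whole well.

```bash
cat >> h.py <<'E'
NUT=np.array([.481,.1806])
E
python3 - <<'E'
from workcell import arm
from h import *
S=arm.sense; T=lambda:round(S()["time"],2)
az0=np.radians(-60); z0=.0835
arm.movel([*NUT,z0],down(az0).as_quat(),speed=.15); print(T(),S()["ft_force"].round(1))
arm.grasp(40); s=S(); print(T(),s["width"],s["ft_force"].round(2),s["torque"].round(3))
p,d=arm.camera("wrist"); cv2.imwrite("pics/w9.png",p[:,:,::-1])
p,d=arm.camera("scene"); cv2.imwrite("pics/s9.png",p[:,:,::-1])
if .035<s["width"]<.045:
  for th in (.1,.2):
    q=arm.solve_ik([*NUT,z0-th*.004/6.2832],down(az0-th).as_quat()); arm.movej(q); s=S(); print(th,T(),s["q"][5].round(3),s["ft_force"].round(2),s["torque"].round(3),s["width"])
E
cd pics; python3 -c "
import cv2,numpy as np
a=cv2.imread('w9.png');b=cv2.imread('s9.png')[90:282,160:416];cv2.imwrite('c9.png',np.hstack([cv2.resize(a,(400,300)),cv2.resize(b,(400,300))]))"
```

```text
26.82 [-0.3  0.  -0.2]
27.32 0.03899538172521617 [-5.38 -3.84  7.02] [-0.642  0.937  0.025]
0.1 27.68 -1.758 [-5.12 -3.62  8.3 ] [-0.642  0.938 -0.155] 0.03892144427112647
0.2 27.93 -1.658 [-4.75 -3.11  8.48] [-0.617  0.976 -0.116] 0.03887408947628453
```

View pics/c9.png

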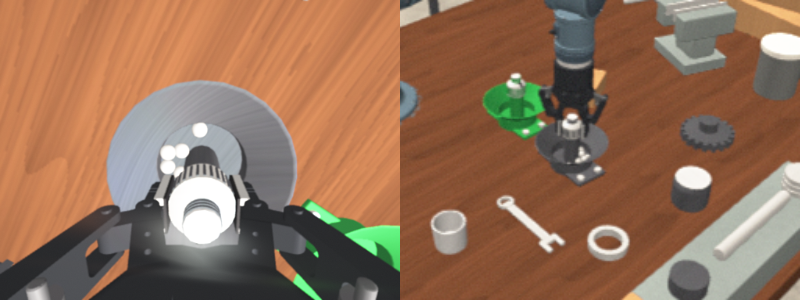

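Gripped (39 mm), and turning needs about -0.15 N·m. There is a 6 N side load toward (-x,-y), so I'll centre on the axis and then screw down.

```bash
python3 - <<'E'
from workcell import arm
from h import *
S=arm.sense; T=lambda:round(S()["time"],2)
az0=np.radians(-60); z0=.0835; th=.2
c=NUT.copy()
for k in range(2):
    c=c+np.array([-.0007,-.0005]); q=arm.solve_ik([*c,z0-th*.004/6.2832+.0004],down(az0-th).as_quat()); arm.movej(q); s=S(); print(T(),c,s["ft_force"].round(2),s["torque"].round(3),s["ee_pos"])
E
```

```text
28.18 [0.4803 0.1801] [-4.77 -4.14  5.72] [-0.554  0.809 -0.127] [0.47939598 0.17956802 0.08391756]
28.43 [0.4796 0.1796] [-3.27 -0.07  4.81] [-0.355  0.687 -0.166] [0.47939397 0.17955298 0.08391633]
```

```bash
cat >> h.py <<'E'
NUT=np.array([.4793,.1795]); AZ0=np.radians(-60); Z0=.0841
def nutq(arm,th): return arm.solve_ik([*NUT,Z0-th*.004/6.2832],down(AZ0-th).as_quat())
E
python3 - <<'E'
from workcell import arm
from h import *
S=arm.sense; T=lambda:round(S()["time"],2)
for th in (.7,1.2,1.65):
    arm.movej(nutq(arm,th)); s=S(); print(th,T(),s["q"].round(3)[[0,5]],s["ft_force"].round(2),s["torque"].round(3),s["width"])
    p,d=arm.camera("wrist"); cv2.imwrite(f"pics/n{th}.png",p[:,:,::-1])
th=1.65
while th<3.6:
    th+=.08; arm.movej(nutq(arm,th)); s=S(); print(round(th,2),T(),s["q"][5].round(3),s["ft_force"].round(1),s["torque"].round(3))
    if abs(s["torque"][2])>.35: break
p,d=arm.camera("wrist"); cv2.imwrite(f"pics/nstop.png",p[:,:,::-1])
E
cd pics; python3 -c "
import cv2,numpy as np
I=[cv2.resize(cv2.imread(f),(400,300)) for f in('n0.7.png','n1.2.png','n1.65.png','nstop.png')]
cv2.imwrite('c10.png',np.vstack([np.hstack(I[:2]),np.hstack(I[2:])]))"
```

```text
0.7 28.98 [ 0.234 -1.162] [-3.52 -1.96  2.44] [-0.222  0.578 -0.119] 0.03910156017129386
1.2 29.57 [ 0.234 -0.663] [-4.11 -1.82  4.07] [-0.089  0.726 -0.088] 0.039149690982906146
1.65 30.13 [ 0.235 -0.213] [-4.69 -0.38  3.53] [ 0.049  0.954 -0.116] 0.039091364353384256
1.73 30.43 -0.132 [-5.1  2.   5. ] [ 0.119  0.946 -0.125]
1.81 30.68 -0.051 [-4.6  0.8  5.2] [ 0.159  0.985 -0.098]
1.89 30.93 0.028 [-4.5  0.3  5. ] [ 0.195  0.977 -0.08 ]
1.97 31.18 0.108 [-4.9  1.1  5.4] [ 0.146  0.943 -0.13 ]
2.05 31.43 0.189 [-4.7  0.5  4.2] [ 0.168  0.924 -0.108]
2.13 31.68 0.268 [-4.8  0.5  5.3] [ 0.213  0.973 -0.138]
2.21 31.93 0.346 [-3.5  1.6  3.8] [0.226 0.758 0.451]
```

View pics/c10.png

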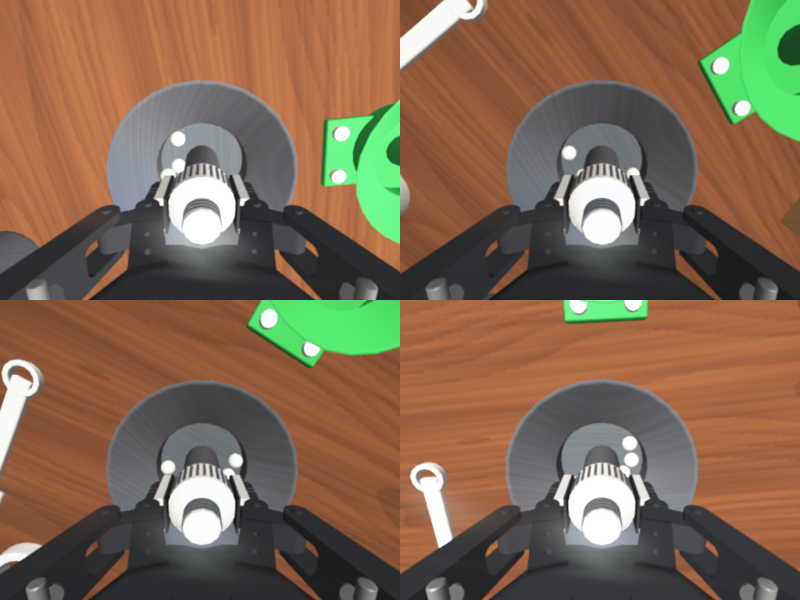

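Torque jumped by about 0.57 N·m at 2.21 rad, so the stop has probably been reached. I'll confirm with two more small steps.

```bash
python3 - <<'E'
from workcell import arm
from h import *
S=arm.sense; T=lambda:round(S()["time"],2)
for th in (2.21,2.25,2.29,2.25,2.21,2.17,2.13):
    arm.movej(nutq(arm,th)); s=S(); print(th,T(),(s["q"]-nutq(arm,th)).round(4)[[0,5]],s["ft_force"].round(1),s["torque"].round(3),s["joint_efforts"][5].round(3))
E
```

```text
2.21 32.23 [ 0.0002 -0.0011] [-3.9  2.4  3.5] [0.529 0.77  0.558] 0.598
2.25 32.48 [-0.     -0.0005] [-0.8  2.8 -0.1] [0.507 0.229 0.231] 0.254
2.29 32.73 [-0.0002 -0.0016] [ 2.2  2.4 -3.1] [ 0.458 -0.521  0.624] 0.649
2.25 32.98 [-0.0003  0.0009] [ 4.7  3.2 -6.1] [ 0.565 -0.912  0.128] 0.091
2.21 33.23 [-0.0003  0.0008] [ 4.3  3.2 -4.5] [ 0.637 -0.896  0.125] 0.1
2.17 33.48 [-0.0002  0.0009] [ 4.3  3.2 -5.6] [ 0.61  -0.893  0.113] 0.1
2.13 33.73 [-0.0002  0.0009] [ 4.8  3.9 -5. ] [ 0.616 -0.899  0.128] 0.1
```

The stop is confirmed, with slight pad slip at about 0.6 N·m. I'll grip a little tighter, find the stop again gently in fine steps to get an exact reference, then back off π/2.

```bash
python3 - <<'E'
from workcell import arm
from h import *
S=arm.sense; T=lambda:round(S()["time"],2)
arm.grasp(60); s=S(); print(T(),s["width"],s["torque"].round(3),s["ft_force"].round(1))
th=2.13
arm.movej(nutq(arm,2.22));th=2.22
for k in range(14):
    th+=.01; arm.movej(nutq(arm,th)); s=S(); print(round(th,3),T(),s["q"][5].round(4),s["torque"].round(3),s["joint_efforts"][5].round(3))
    if s["torque"][2]>.5: break
E
```

```text
33.95 0.03834229105991304 [ 0.668 -0.848  0.141] [ 4.2  3.4 -4.2]
2.23 34.45 0.3711 [ 0.553 -0.844  0.011] 0.011
2.24 34.7 0.3811 [ 0.51  -0.865 -0.045] 0.018
2.25 34.95 0.3911 [ 0.544 -0.886  0.056] 0.018
2.26 35.2 0.4011 [ 0.562 -0.864  0.052] 0.018
2.27 35.45 0.4111 [ 0.542 -0.9    0.009] 0.018
2.28 35.7 0.4205 [ 0.526 -0.843  0.256] 0.269
2.29 35.95 0.4293 [ 0.458 -0.917  0.689] 0.713
```

The stop is sharp at 2.274 rad (torque slope about 45 N·m/rad, no slip). Backing off exactly π/2 to 0.703.

```bash
python3 - <<'E'
from workcell import arm
from h import *
S=arm.sense; T=lambda:round(S()["time"],2)
for th in (2.0,1.4,.703):
    arm.movej(nutq(arm,th)); s=S(); print(th,T(),s["q"][5].round(4),s["width"],s["ft_force"].round(1),s["torque"].round(3))
print('q6 travel from stop',.4145-s["q"][5])
for n in ("wrist","scene","top"):
    p,d=arm.camera(n); cv2.imwrite(f"pics/f_{n}.png",p[:,:,::-1])
E
cd pics; python3 -c "
import cv2,numpy as np
I=[cv2.imread('f_wrist.png')[120:312,128:384],cv2.imread('f_scene.png')[110:302,150:406],cv2.imread('f_scene.png')[150:222,222:318],cv2.imread('f_top.png')]
I=[cv2.resize(x,(400,300),interpolation=3) for x in I]
cv2.imwrite('c11.png',np.vstack([np.hstack(I[:2]),np.hstack(I[2:])]))"
```

```text
2.0 36.33 0.1408 0.038452111464011805 [ 4.4  4.  -5.5] [ 0.76  -0.905  0.107]
1.4 36.96 -0.4592 0.03829701966130313 [ 2.5  5.7 -4.8] [ 1.179 -0.724  0.131]
0.703 37.67 -1.1562 0.0387195190235193 [ 2.4  7.9 -2.2] [ 1.542 -0.279  0.091]
q6 travel from stop 1.5706665776517106
```

View pics/c11.png

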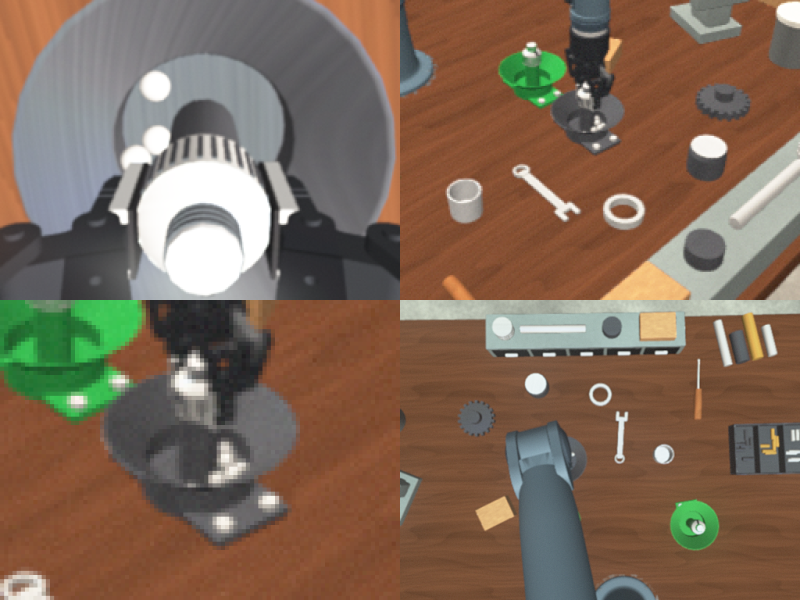

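Backed off 1.5707 rad with the grip held. I'll cast every visible ball from the saved views onto the race plane to count seven.

```bash
python3 - <<'E'
from workcell import arm
from h import *
s=arm.sense(); i=arm.camera_info("wrist")
Tt=np.eye(4);Tt[:3,:3]=R.from_quat(s["ee_rot"]).as_matrix();Tt[:3,3]=s["ee_pos"]
X=np.linalg.inv(Tt)@np.array(i["cam_to_world"])
H=np.array([.4793,.1797])
def balls(img,info,tag,off=(0,0)):
    g=img.min(2); n,l,st,ce=cv2.connectedComponentsWithStats((g>175).astype(np.uint8))
    for k in range(1,n):
        if st[k,4]<3: continue
        P=onplane(info,[ce[k]+np.array(off)],.022)[0]; d=P[:2]-H; rr=np.linalg.norm(d)
        if .018<rr<.045: print(tag,ce[k].round(0),st[k,4],'r',(rr*1e3).round(1),'az',np.degrees(np.arctan2(d[1],d[0])).round(0))
def winfo(pos,r):
    T=np.eye(4);T[:3,:3]=r.as_matrix();T[:3,3]=pos; j=dict(i); j["cam_to_world"]=T@X; return j
balls(cv2.imread("pics/w8.png"),winfo([.479,.18,.23],down(AZ0)),'w8')
for f,th in (("n0.7",.7),("n1.2",1.2),("n1.65",1.65),("nstop",2.21),("f_wrist",.703)):
    balls(cv2.imread(f"pics/{f}.png"),winfo([*NUT,Z0-th*.004/6.2832],down(AZ0-th)),f)
balls(cv2.imread("pics/t6.png"),arm.camera_info("top"),'top',(170,165))
cv2.imwrite("pics/w8c.png",cv2.resize(cv2.imread("pics/w8.png")[105:240,190:326],None,fx=4,fy=4,interpolation=3))
E
```

```text
w8 [256. 143.] 125 r 30.9 az -51.0
w8 [253. 181.] 1712 r 18.8 az 91.0
n0.7 [228. 177.] 310 r 33.2 az -54.0
n0.7 [216. 227.] 727 r 36.7 az 14.0
n0.7 [286. 222.] 6 r 22.0 az 139.0
n1.2 [216. 195.] 251 r 34.1 az -55.0
n1.2 [305. 236.] 426 r 39.9 az 107.0
n1.2 [229. 220.] 27 r 25.5 az -18.0
n1.65 [301. 205.] 242 r 29.2 az 120.0
n1.65 [215. 214.] 247 r 34.7 az -57.0
n1.65 [304. 236.] 449 r 39.4 az 80.0
nstop [294. 183.] 293 r 29.5 az 123.0
nstop [293. 209.] 428 r 23.3 az 82.0
nstop [308. 242.] 387 r 44.6 az 46.0
nstop [224. 226.] 7 r 31.3 az -69.0
f_wrist [227. 175.] 315 r 34.7 az -56.0
f_wrist [216. 225.] 768 r 36.3 az 12.0
top [50. 32.] 16 r 32.0 az -60.0
```

View pics/w8c.png

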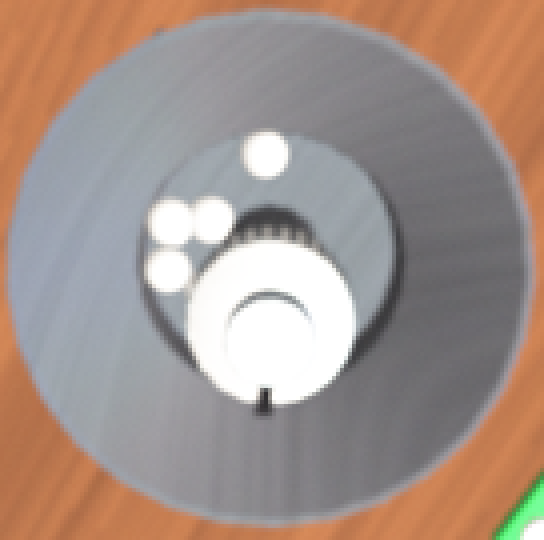

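```bash
python3 - <<'E'
from workcell import arm
from h import *
s=arm.sense(); i=arm.camera_info("wrist")
Tt=np.eye(4);Tt[:3,:3]=R.from_quat(s["ee_rot"]).as_matrix();Tt[:3,3]=s["ee_pos"]
X=np.linalg.inv(Tt)@np.array(i["cam_to_world"]); H=np.array([.4793,.1797])
def winfo(pos,r):
    T=np.eye(4);T[:3,:3]=r.as_matrix();T[:3,3]=pos; j=dict(i); j["cam_to_world"]=T@X; return j
def show(tag,info,px):
    for P in onplane(info,px,.019): d=P[:2]-H; print(tag,P[:2].round(4),'r',(np.linalg.norm(d)*1e3).round(1),'az',np.degrees(np.arctan2(d[1],d[0])).round(0))
n=lambda th:winfo([*NUT,Z0-th*.004/6.2832],down(AZ0-th))
show('w8',winfo([.479,.18,.23],down(AZ0)),[(256.5,143.5),(233,160),(243,160),(232,173)])
show('n.7',n(.7),[(228,177),(229,211),(215,222)])
show('n1.65',n(1.65),[(215,214),(302,206),(293,223)])
show('nstop',n(2.21),[(293,183),(296,205),(288,221)])
show('top',arm.camera_info("top"),[(170+32,165+29.5),(170+37.5,165+26.5),(170+50,165+32),(170+28.5,165+47)])
a=cv2.imread("pics/nstop.png")[150:270,200:330]; b=cv2.imread("pics/n1.65.png")[150:270,200:330]
cv2.imwrite("pics/c12.png",cv2.resize(np.hstack([a,b]),None,fx=3,fy=3,interpolation=3))
E
```

```text
w8 [0.4979 0.1559] r 30.2 az -52.0
w8 [0.5132 0.1883] r 34.9 az 14.0
w8 [0.5023 0.1821] r 23.1 az 6.0
w8 [0.5063 0.2036] r 36.0 az 41.0
n.7 [0.4991 0.1533] r 32.9 az -53.0
n.7 [0.5037 0.1791] r 24.4 az -1.0
n.7 [0.5159 0.1859] r 37.1 az 10.0
n1.65 [0.4996 0.1509] r 35.2 az -55.0
n1.65 [0.466  0.2067] r 30.2 az 116.0
n1.65 [0.4809 0.207 ] r 27.3 az 87.0
nstop [0.464  0.2044] r 29.1 az 122.0
nstop [0.4811 0.2053] r 25.6 az 86.0
nstop [0.4931 0.1983] r 23.1 az 54.0
top [0.5038 0.1979] r 30.5 az 37.0
top [0.5111 0.184 ] r 32.1 az 8.0
top [0.4965 0.1529] r 31.9 az -57.0
top [0.4602 0.2073] r 33.6 az 125.0
```

View pics/c12.png

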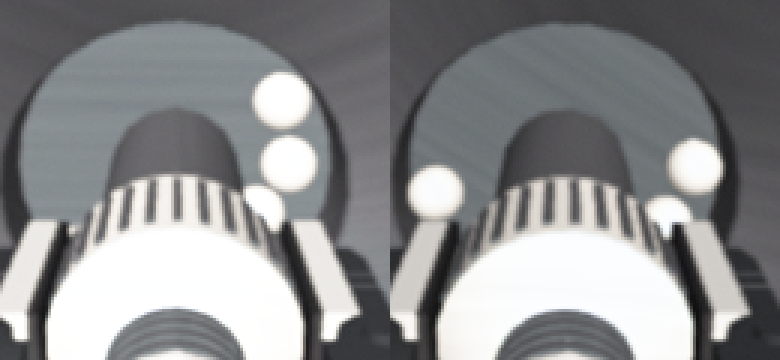

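Six balls are clearly distinct (az -54, 2, 8, 40, 86, 122). The seventh is probably the part-hidden one near az 54. I'll check the saved pour frames.

```bash
cd pics; python3 -c "
import cv2,numpy as np
I=[cv2.resize(cv2.imread(f'pour{k}.png')[0:200,0:330],(400,242)) for k in(112,122,134)]+[cv2.resize(cv2.imread('pourend.png')[0:200,0:330],(400,242))]
cv2.imwrite('c13.png',np.vstack([np.hstack(I[:2]),np.hstack(I[2:])]))"
```

```text
(no output)
```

View pics/c13.png

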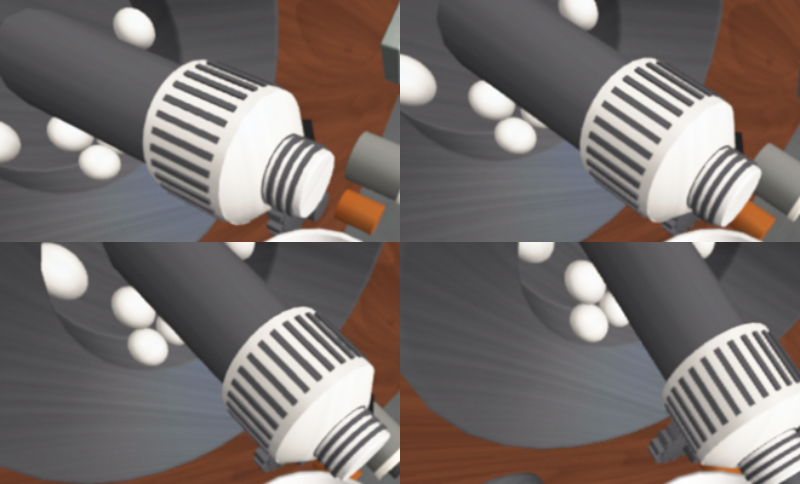

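```bash
cd pics; python3 -c "
import cv2,numpy as np
a=cv2.imread('scene0.png').astype(int)
for f in ('s6.png','f_scene.png'):
    b=cv2.imread(f).astype(int); m=(abs(a-b).max(2)>45).astype(np.uint8)
    n,l,st,ce=cv2.connectedComponentsWithStats(cv2.morphologyEx(m,cv2.MORPH_CLOSE,np.ones((3,3))))
    print(f,[(st[k].tolist()) for k in range(1,n) if st[k,4]>6])
a=cv2.imread('top0.png').astype(int);b=cv2.imread('f_top.png').astype(int);m=(abs(a-b).max(2)>45).astype(np.uint8)
n,l,st,ce=cv2.connectedComponentsWithStats(m);print([(st[k].tolist()) for k in range(1,n) if st[k,4]>3])
cv2.imwrite('c14.png',cv2.resize(cv2.imread('s6.png')[150:215,235:305],None,fx=8,fy=8,interpolation=3))
cv2.imwrite('c15.png',cv2.resize(cv2.imread('t6.png'),None,fx=7,fy=7,interpolation=3))
"
```

```text
s6.png [[5, 0, 197, 264, 19779], [143, 56, 7, 13, 34], [165, 65, 37, 49, 623], [127, 77, 19, 13, 106], [96, 81, 16, 28, 103], [153, 99, 39, 28, 490], [272, 184, 10, 10, 55]]
f_scene.png [[100, 0, 95, 127, 4842], [214, 0, 83, 27, 566], [293, 23, 3, 5, 7], [257, 42, 16, 8, 43], [252, 53, 41, 128, 3157], [97, 73, 9, 12, 51], [129, 77, 17, 18, 178], [96, 88, 18, 28, 157], [272, 184, 9, 10, 52], [179, 229, 3, 6, 14]]
[[135, 155, 107, 229, 14371], [334, 185, 4, 1, 4], [331, 191, 4, 3, 7], [336, 191, 5, 4, 11], [220, 195, 4, 5, 16], [328, 195, 15, 10, 50], [214, 217, 3, 2, 4], [198, 235, 1, 4, 4], [237, 324, 165, 60, 4090], [226, 340, 7, 6, 18], [260, 379, 15, 5, 43], [232, 381, 7, 3, 10], [457, 382, 36, 2, 47]]
```

View pics/c14.png

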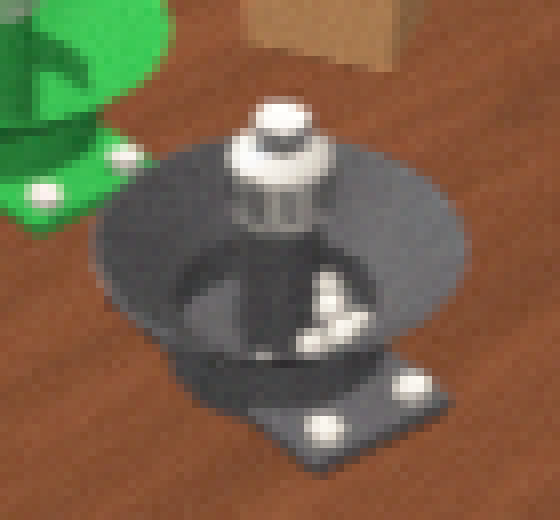

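View pics/c15.png

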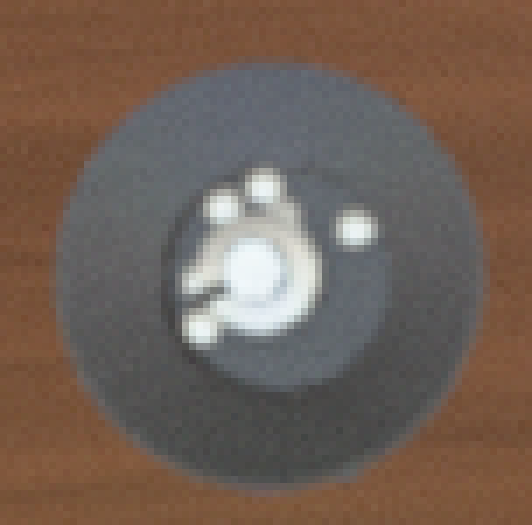

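```bash
python3 - <<'E'
from workcell import arm
from h import *
K,D,T=cam(arm.camera_info("scene")); W=np.linalg.inv(T)
for n,p in dict(A=(.498,.153),B=(.512,.186),C=(.503,.1805),D=(.505,.200),E=(.464,.206),F=(.481,.206),G=(.493,.199)).items():
    u=cv2.projectPoints(np.array([[*p,.019]]),cv2.Rodrigues(W[:3,:3])[0],W[:3,3],K,D)[0].ravel(); print(n,((u-[235,150])*8).round(0))
K,D,T=cam(arm.camera_info("top")); W=np.linalg.inv(T)
for n,p in dict(A=(.498,.153),B=(.512,.186),C=(.503,.1805),D=(.505,.200),E=(.464,.206),F=(.481,.206),G=(.493,.199)).items():
    u=cv2.projectPoints(np.array([[*p,.019]]),cv2.Rodrigues(W[:3,:3])[0],W[:3,3],K,D)[0].ravel(); print(n,((u-[170,165])*7).round(0))
E
```

```text
A [259. 364.]
B [343. 344.]
C [317. 340.]
D [354. 321.]
E [291. 270.]
F [321. 288.]
G [331. 309.]
A [350. 220.]
B [257. 183.]
C [273. 208.]
D [218. 203.]
E [203. 318.]
F [202. 271.]
G [221. 237.]
```

```bash
python3 - <<'E'
from workcell import arm
from h import *
s=arm.sense(); i=arm.camera_info("wrist")
Tt=np.eye(4);Tt[:3,:3]=R.from_quat(s["ee_rot"]).as_matrix();Tt[:3,3]=s["ee_pos"]
X=np.linalg.inv(Tt)@np.array(i["cam_to_world"])
for tag,th in (("nstop",2.21),("n1.65",1.65)):
    A=np.eye(4);A[:3,:3]=down(AZ0-th).as_matrix();A[:3,3]=[*NUT,Z0-th*.004/6.2832]
    K,D,_=cam(i); W=np.linalg.inv(A@X)
    for n,p in dict(D=(.505,.2),D2=(.5038,.1979),E=(.464,.205),F=(.481,.206),G=(.493,.199),M=(.4945,.200)).items():
        u=cv2.projectPoints(np.array([[*p,.019]]),cv2.Rodrigues(W[:3,:3])[0],W[:3,3],K,D)[0].ravel(); print(tag,n,u.round(0),'in crop',((u-[200,150])*3).round())
E
```

```text
nstop D [292. 235.] in crop [275. 256.]
nstop D2 [289. 234.] in crop [266. 252.]
nstop E [294. 183.] in crop [281.  99.]
nstop F [297. 205.] in crop [291. 164.]
nstop G [289. 221.] in crop [267. 212.]
nstop M [290. 223.] in crop [271. 218.]
n1.65 D [271. 245.] in crop [212. 286.]
n1.65 D2 [269. 243.] in crop [207. 279.]
n1.65 E [301. 203.] in crop [303. 158.]
n1.65 F [292. 223.] in crop [275. 218.]
n1.65 G [276. 232.] in crop [229. 246.]
n1.65 M [277. 234.] in crop [230. 253.]
```

The ball partly seen in the stop view has its centre at crop y≈213. Ball D would sit at y≈252 there, so this is a separate seventh ball, near az 54°. The scene view also shows a blob at that spot. All seven are in the well and nothing is on the bench, so I'm handing in.

```bash
python3 - <<'E'
from workcell import arm
s=arm.sense(); print(s["time"],s["q"][5].round(4),s["width"],s["torque"].round(2),s["ft_force"].round(1))
print(arm.job_done())
E
```

```text
37.8167 -1.1561 0.03826143883894052 [ 1.51 -0.26  0.1 ] [ 1.6  8.3 -3.2]
the job is handed in; nothing more can be done
None
```

I poured the balls into the dark hub, stood the empty cup upright back where it was, screwed the nut down to its stop and backed it off a quarter turn. I handed in at 37.8 s, still gripping the nut at 60 N.

- **Balls:** I count seven in the well. Six are clearly distinct across the views; the seventh was only ever partly visible, but its position doesn't match any of the others. The cup looked empty, and before/after pictures showed no stray ball in view.
- **Nut:** The stop showed as a sharp torque rise, to about 0.7 N·m. The pads slipped slightly on the first contact at 40 N, so I tightened the grip and found the stop again gently. I then backed off 1.5707 rad by the wrist joint. I could not check the nut's own angle against its slot, because the gripper hid it.
- **Remaining load:** A side force of about 8 N stayed on the grip at the end.
- **Other things on the bench:** None showed any shift in the views, though the arm blocked part of the last overhead picture.

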